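# Let the sensor mast down on its pawl crank

### The job

Bring the raised sensor head down for service: lift the red spring-loaded pawl handle on the end of the crank and, holding it up and holding the load back, let the crank turn back slowly (clockwise seen from above) to the yellow half-way stretch of the ratchet; there let the pawl drop in and take your hand off. Then take a fresh hold of the handle, lift it again and let the crank back slowly until the head is fully home, drop the pawl and let go. Never let the crank run away, and leave the other things on the bench where they are.

Things in the scene. Friction and masses are not known exactly. Their poses are not given: they have to be found in the camera images.
- winch: Fixed base of the hand-cranked sensor mast: grey plate 250 x 400 x 12 mm, half-round ratchet track, 324 mm high column. Origin on the crank's vertical axis at bench level; z up, +y from the crank to the column. The column stands 225 mm along +y, the white sensor head (110 x 85 mm, 100 mm tall) 155 mm along +y. Placed and turned differently each time.
- hub (a point): Point on the crank's vertical axis, 90 mm above the bench (top of the hub).
- handle (a point): Centre of the red handle: upright square block 26 x 26 mm, 68 mm tall, on the end of the blue crank arm, 95 mm from the crank axis; 116 mm above the bench with the pawl down. Its flat sides face along and across the arm, and it turns with the crank without swivelling; pinch it from above on either pair of sides. The arm's top is 78 mm above the bench.
- crank (a joint): Crank angle, rad: 0 fully home (against its stop, head down), grows counter-clockwise from above (winding up) to 2.9. In the winch's frame the arm points at -2.880 + value from +x. The pawl bears on teeth every 6 degrees: 0.105, 0.209 ... 2.723. Starts on one of the seven highest. The head's weight pulls it towards 0 with 4 to 7 N at the handle; let go, it runs back until the sprung pawl catches a tooth.
- pawl (a joint): Lift of the handle and the steel pawl blade under it, m: 0 down, at most 0.020. A spring holds it down (about 5 N to start lifting, 7 N at full lift). Teeth are 5 mm high, one face upright, the other a ramp; the pawl passes over them when lifted more than 0.006 (lift it by 0.012 or so). Dropped on a ramp, it slides with the crank down to the next upright face.
- head (a joint): Height of the sensor head above its home in m: 0.04 times the crank angle. It weighs 1.0 to 1.6 kg. Slowly means that it sinks at no more than about 50 mm/s while the pawl is up (handle below 120 mm/s).
- head_top (a point): Top centre of the white sensor head, 155 mm from the crank axis along the winch +y, 126 mm above the bench when home.
- carton: Bystander: small open cardboard tray 140 x 100 x 60 mm, origin under its centre.
- mug: Bystander: blue mug, 80 mm wide, 95 mm tall, origin under its centre.
- driver: Bystander: screwdriver lying flat, 190 mm long.
- halfway (a point): Middle of the yellow half-way stretch of the ratchet track (top of the track, 50 mm above the bench, 95 mm from the crank axis, below the handle's path). The stretch runs from crank 0.92 to 1.70, with its middle at 1.309.

How it is judged:
On the way, in this order (a step that is already met when the one before it is completed fails the run):
1. the pawl is lifted clear of the teeth (value of joint pawl above 0.0065 m), for 0.1 s.
2. the crank stands in the yellow half-way stretch with the pawl down and nothing touching the crank or handle (value of joint crank between 0.92 and 1.7 rad and value of joint pawl below 0.002 m and contact force between crank and the fingers below 0.1 N and linear speed of head below 0.003 m/s), for 0.3 s.
3. the pawl is lifted clear again, in the half-way stretch (value of joint pawl above 0.0065 m and value of joint crank above 0.85 rad), for 0.05 s.
At the end, for the whole second after the job is handed in: The head is home (within 3 mm, crank within 0.06 rad of 0), at rest, the pawl is down (within 2 mm) and the handle is let go (value of joint crank below 0.06 rad and value of joint head below 0.003 m and value of joint pawl below 0.002 m and linear speed of head below 0.003 m/s); the robot touches nothing.
It fails at once if with the pawl up, the crank ran back faster than 1.8 rad/s (handle at 0.17 m/s, head sinking at 0.07 m/s) (value of joint pawl above 0.0055 m and velocity of joint crank below -1.8 rad/s).
It fails at once if a bystander was moved by more than 25 mm (distance of any of carton, mug, driver from where it was at the start of the episode above 0.025 m).
It also fails if it takes over 58 s, if anything falls off the work surface, if the arm or the gripper's body presses on something with over 40 N, if the wrist force passes 120 N, or if a joint passes its speed limit or range.

### The arm

A 6-joint arm with a two-finger parallel gripper is mounted at the origin on the work surface. World frame = base frame: x ahead of the robot, y to its left, z up, the work surface at z = 0. Lengths are in m, angles in rad, forces in N, time in s.
With the tool pointing down it reaches from about 0.375 to 0.975 m from the base axis. Payload 3.8 kg.
Tool frame: the origin (TCP) lies midway between the tips of the shut fingers; the grasp point (between the pads) lies 19 mm behind it; z points along the fingers, y is the direction in which the jaws open and shut (so a half turn about z gives the same grasp; the last joint's range is limited). The gripper opens to 85 mm and grips with 20 to 120 N. Pads are 22 mm wide; open, the fingers measure 114 mm over their backs; the gripper's body (76 mm by 85 mm) begins 54 mm behind the grasp point. The pads swing forward as they close: fully open they stand 13 mm farther back than shut.
Start: joints at [1.261, 0.264, 1.604, -0, 1.274, -0.037], TCP at [0.182, 0.65, 0.231] pointing down, gripper open.
Joint ranges: [-2.63, 2.63], [-0.94, 2.18], [0.31, 2.57], [-1.31, 4.45], [0, 2.66], [-2.55, 2.55]. Speed limits (rad/s): [2.57, 2.57, 3.14, 3.14, 3.14, 3.14].

### API

Orientations are given as a rotation vector (axis times angle).
In Python, from workcell import bot gives the robot as it stands. The module is installed in compiled form; this text tells all that it offers.
- The arm moves only by the tool move_arm, never from a script. Its argument "steps" is a list of rows, each a list of 5 numbers: the shift along the tool's x, y, z in mm, then the turn about the tool's z in degrees, then the opening in per cent of the stroke, from 0 (shut) to 100 (fully open). In form: [[tx, ty, tz, turn, claw], ...]. A call has 1 to 20 rows; each row is the pose to reach, as a shift and turn from the pose commanded when the call began, along the tool's axes at that moment; what a row does not reach only later rows make up. A row lasts 1/10 s, in which the tool goes at most 50 mm and 8.59 degrees, less where a joint would pass 70% of its speed; a pose out of reach is approached as far as the arm can. A call with a gripper value outside its range is refused whole. The fingers move at their own pace and stop on an object; "newtons" is the grip in N (left out, the last holds). Time passes only in rows, so rows that repeat a pose let the fingers close. It gives the time, the measured TCP pose, the force and the opening at its end, in the units of the state.
- bot.read_state(): the state, without advancing time (a new reading comes with each control period).
- bot.read_camera(name): name is "side" or "top"; returns a dict with "pixels" (480x640x3 uint8, red, green, blue), "depth" (480x640 float32, m along the optical axis (not along the pixel's ray), 0 where there is no reading), "fovy" (degrees; the focal length in pixels is half the picture's height over the tangent of half this angle, whatever the lens; pixels are square), "cx", "cy" (the principal point, pixels), "xyz" and "attitude" of the camera in the world. Camera axes: x right, y up, looking along -z (the intrinsics and any distortion apply to the point x, -y, -z); pixel columns grow to the right and rows downward; lengths in m; the calibration is good to about 2 mm. A picture is of the moment at which its call begins.
- bot.finish_job(): hands the job in, once; it reports no verdict.
The state is a dict: "time": time; "q": joint angles; "joint_vel": joint speeds; "joint_torque": joint torques, N m; "tool_pos": TCP position; "tcp_rot": TCP orientation; "wrist_force": force on the tool from outside, world axes, zero at the start; "torque": the same for the moment, N m; "width": opening from 0.0 (shut) to 1.0 (fully open).
Only numpy, scipy, OpenCV 4.12 (cv2) and the standard library are available. Lean on these libraries where they do the work, as an engineer would, in place of code of your own. Each camera call takes 0.05 s, during which the arm holds its last target.

## Working session

There is one attempt and no reset: what is moved stays moved. The work goes in short steps, Python scripts to look and compute and a tool call to move; the robot and the scene stay as the last step left them, time stands still between calls to the robot, and variables do not carry over. Pictures are saved under pics/ and viewed, and the job is handed in when it is done.

Besides the shell and the picture viewer there is one more tool, called after "Call:" by a JSON object that holds its "op" and its "data". move_arm: Moves the arm, as the interface text tells. Its arguments: {"type":"object","properties":{"steps":{"type":"array","items":{"type":"array","items":{"type":"number"}}},"newtons":{"type":"number"}},"required":["steps"]}

```bash
mkdir -p pics
cat > h.py <<'E'
import numpy as np, cv2
from scipy.spatial.transform import Rotation as R
from workcell import bot
def rot(a):
    a=np.array(a,float)
    if a.shape==(3,3): return a
    if a.size==4: return None
    return R.from_rotvec(a.ravel()).as_matrix()
E
python3 - <<'E'
from h import *
s=bot.read_state()
for k,v in s.items(): print(k,np.round(v,4))
for n in("side","top"):
    c=bot.read_camera(n)
    print(n,{k:v for k,v in c.items() if k not in("pixels","depth")})
    cv2.imwrite(f"pics/{n}0.png",c["pixels"][:,:,::-1])
    np.savez(f"{n}0.npz",**c)
E
```

```text
time 0.0
q [ 1.2611  0.2648  1.6054 -0.      1.2737 -0.0369]
joint_vel [-0.0014 -0.0002 -0.0007 -0.0008 -0.0002  0.0009]
joint_torque [ 9.00000e-04 -5.15129e+01 -3.67311e+01  0.00000e+00  1.30000e-02
 -0.00000e+00]
tool_pos [0.1816 0.6493 0.2299]
tcp_rot [-0.4271 -3.112   0.0035]
wrist_force [ 1.1469 -0.816  -0.0388]
torque [ 0.0075 -0.0513  0.0475]
width 1.0002
side {'fovy': 54.8154740554902, 'cx': 319.5703554044221, 'cy': 236.22567908223226, 'xyz': array([ 0.06961272, -0.54749365,  0.85489758]), 'attitude': array([ 0.68856744, -0.28571108, -0.70757021])}
top {'fovy': 57.746897565466455, 'cx': 318.270156947077, 'cy': 240.5952278726541, 'xyz': array([ 0.44955081, -0.08229977,  0.91686802]), 'attitude': array([ 0.08606585, -0.07695742, -1.5465116 ])}
```

View pics/side0.png

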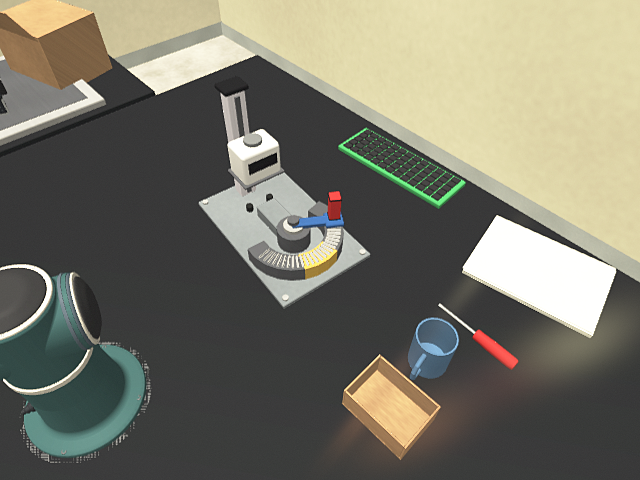

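View pics/top0.png

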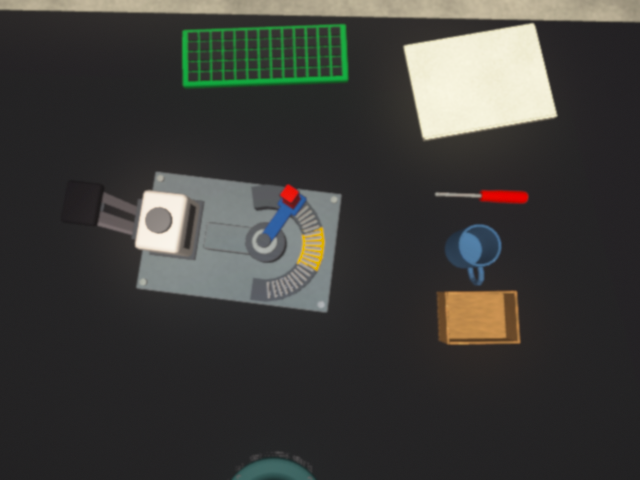

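The side view shows the red handle at about (335,205), the hub at (292,225) and the head at (253,150). The top view shows the handle at (290,195), the hub at (265,242), the head at (160,222), and the bystanders well off to the right.

```bash
cat >> h.py <<'E'
def ray(c,u,v):
    f=240/np.tan(np.radians(float(c["fovy"]))/2)
    d=np.array([(u-c["cx"])/f,-(v-c["cy"])/f,-1.0])
    return rot(c["attitude"])@d
def onz(c,u,v,z):
    d=ray(c,u,v); o=np.array(c["xyz"]); return o+d*(z-o[2])/d[2]
def cloud(c):
    f=240/np.tan(np.radians(float(c["fovy"]))/2)
    v,u=np.mgrid[0:480,0:640]
    D=c["depth"]; P=np.stack([(u-c["cx"])/f*D,-(v-c["cy"])/f*D,-D],-1)
    return P@rot(c["attitude"]).T+np.array(c["xyz"])
def masks(c):
    h=cv2.cvtColor(c["pixels"],cv2.COLOR_RGB2HSV); H,S,V=h[...,0],h[...,1],h[...,2]
    return dict(red=((H<6)|(H>174))&(S>150)&(V>70), yel=(H>18)&(H<32)&(S>130)&(V>90), blue=(H>105)&(H<125)&(S>150))
E
python3 - <<'E'
from h import *
for n in("side","top"):
    c=dict(np.load(f"{n}0.npz")); P=cloud(c); m=masks(c)
    print(n)
    for k in m:
        nl,lab,st,ce=cv2.connectedComponentsWithStats(m[k].astype(np.uint8))
        for i in range(1,nl):
            if st[i,4]<40: continue
            q=P[(lab==i)&(c["depth"]>0)]
            print(k,st[i],ce[i].round(1),'med',np.median(q,0).round(4),'min',q.min(0).round(3),'max',q.max(0).round(3))
            if k=='red':
                t=q[np.abs(q[:,2]-.15)<.006]
                if len(t): print('  top pts',len(t),t.mean(0).round(4))
c=dict(np.load("top0.npz"));P=cloud(c)
for u,v in[(265,242),(160,222),(230,275)]: print(P[v,u].round(4))
print('corners',[onz(c,u,v,.012).round(4) for u,v in[(156,173),(341,194),(327,312),(137,288)]])
print('hub',onz(c,264.5,242,.09))
c=dict(np.load("side0.npz"));P=cloud(c)
print('side hub',onz(c,291,223,.09),P[223,291])
E
```

```text
side
red [328 191  13  29 321] [333.9 205.1] med [ 0.6071 -0.0314  0.1266] min [ 0.597 -0.042 -0.004] max [0.75  0.106 0.151]
  top pts 91 [ 0.6122 -0.0258  0.1481]
red [472 330  46  39 628] [495.  349.2] med [ 0.6392 -0.4662  0.0211] min [ 0.63  -0.511 -0.003] max [ 0.672 -0.413  0.028]
yel [301 249  37  30 455] [319.4 264.6] med [ 0.5137 -0.0853  0.0396] min [ 0.478 -0.092  0.012] max [ 0.571 -0.039  0.053]
blue [296 213  48  15 286] [320.6 221.6] med [ 0.5875 -0.0096  0.0759] min [ 0.532 -0.053  0.069] max [0.636 0.024 0.085]
top
red [280 184  19  24 291] [289.7 194.9] med [ 0.611  -0.0238  0.1491] min [ 0.597 -0.038 -0.001] max [ 0.666 -0.002  0.153]
  top pts 226 [ 0.6139 -0.0228  0.1494]
red [479 190  50  14 623] [504.2 196.2] med [ 0.6442 -0.4625  0.0224] min [ 0.634 -0.523 -0.003] max [ 0.664 -0.414  0.029]
yel [297 227  28  44 506] [312.9 249.1] med [ 0.5214 -0.069   0.0501] min [ 0.481 -0.088  0.008] max [ 0.568 -0.035  0.058]
blue [265 196  40  43 489] [281.4 217.6] med [ 5.82e-01 -5.00e-04  7.79e-02] min [ 0.54  -0.047  0.072] max [0.625 0.028 0.085]
[0.531  0.0254 0.0888]
[0.5465 0.1787 0.2224]
[0.4682 0.1056 0.0116]
corners [array([0.6809, 0.2727, 0.012 ]), array([ 0.6441, -0.1217,  0.012 ]), array([ 0.3969, -0.0973,  0.012 ]), array([0.4369, 0.2971, 0.012 ])]
hub [0.53088009 0.02615914 0.09      ]
side hub [0.52151022 0.01895518 0.09      ] [0.52286419 0.02065236 0.08770823]
```

```bash
cat >> h.py <<'E'
def frame(s=None):
    s=s or bot.read_state(); Rm=rot(s["tcp_rot"]); return np.array(s["tool_pos"]),Rm
def yawy(Rm): return np.degrees(np.arctan2(Rm[1,1],Rm[0,1]))
def rows(targets, yaws, p=None, Rm=None, claw=100):
    p0,R0=frame(); p=p0 if p is None else np.array(p); Rm=R0 if Rm is None else Rm
    y0=yawy(Rm); out=[]
    for t,y in zip(targets,yaws):
        d=Rm.T@(np.array(t)-p)*1000
        out.append([round(float(x),1) for x in d]+[round(((y0-y+180)%360)-180,1),claw])
    return out
E
python3 - <<'E'
from h import *
c=dict(np.load("top0.npz")); P=cloud(c); m=masks(c)
# handle top: red pixels with depth near .15
z=P[...,2]; t=m['red']&(abs(z-.15)<.007)&(P[...,1]>-.2)
cnt,_=cv2.findContours(t.astype(np.uint8),0,2); r=cv2.minAreaRect(max(cnt,key=len)); print(r)
print('handle',onz(c,*r[0],.150))
p0,R0=frame(); print('yaw',yawy(R0),R0.round(3))
W=np.array([[.182,.65,.231],[.29,.36,.33],[.44,.02,.33],[.6125,-.0245,.25]])
L=np.r_[0,np.cumsum(np.linalg.norm(np.diff(W,axis=0),axis=1))]
s=np.linspace(0,L[-1],21)[1:]
T=np.stack([np.interp(s,L,W[:,i]) for i in range(3)],1)
for q in rows(T,np.linspace(yawy(R0),57.5,21)[1:],p=W[0]): print(q)
E
```

```text
((289.3461608886719, 193.23077392578125), (15.254256248474121, 14.976905822753906), 33.6900634765625)
handle [ 0.61380114 -0.02311327  0.15      ]
yaw 74.37043563523477 [[-0.963  0.269 -0.001]
 [ 0.269  0.963 -0.002]
 [ 0.    -0.002 -1.   ]]
[-25.0, -34.4, -13.5, np.float64(0.8), 100]
[-50.0, -68.7, -27.0, np.float64(1.7), 100]
[-75.0, -103.1, -40.5, np.float64(2.5), 100]
[-100.0, -137.5, -54.1, np.float64(3.4), 100]
[-125.0, -171.8, -67.6, np.float64(4.2), 100]
[-150.0, -206.2, -81.1, np.float64(5.1), 100]
[-175.0, -240.5, -94.6, np.float64(5.9), 100]
[-202.3, -275.0, -98.4, np.float64(6.7), 100]
[-230.7, -309.4, -98.4, np.float64(7.6), 100]
[-259.0, -343.8, -98.3, np.float64(8.4), 100]
[-287.3, -378.3, -98.2, np.float64(9.3), 100]
[-315.6, -412.7, -98.2, np.float64(10.1), 100]
[-344.0, -447.2, -98.1, np.float64(11.0), 100]
[-372.3, -481.6, -98.0, np.float64(11.8), 100]
[-400.6, -516.0, -97.9, np.float64(12.7), 100]
[-433.6, -537.1, -91.0, np.float64(13.5), 100]
[-474.3, -536.2, -72.7, np.float64(14.3), 100]
[-515.0, -535.3, -54.4, np.float64(15.2), 100]
[-555.6, -534.5, -36.2, np.float64(16.0), 100]
[-596.3, -533.6, -17.9, np.float64(16.9), 100]
```

Call:
{"op": "move_arm", "data": {"steps": [[-25,-34,-14,1,100],[-50,-69,-27,2,100],[-75,-103,-40,3,100],[-100,-137,-54,3,100],[-125,-172,-68,4,100],[-150,-206,-81,5,100],[-175,-240,-95,6,100],[-202,-275,-98,7,100],[-231,-309,-98,8,100],[-259,-344,-98,8,100],[-287,-378,-98,9,100],[-316,-413,-98,10,100],[-344,-447,-98,11,100],[-372,-482,-98,12,100],[-401,-516,-98,13,100],[-434,-537,-91,14,100],[-474,-536,-73,14,100],[-515,-535,-54,15,100],[-556,-534,-36,16,100],[-596,-534,-18,17,100]]}}

```text
time: 2.1
tool_pos: [0.6131, -0.0255, 0.2478]
tcp_rot: [-0.884, -3.014, 0.0]
wrist_force: [0.7, 0.0, 1.0]
width: 1.003
```

Run:
```python
from h import *
c=bot.read_camera("top"); cv2.imwrite("pics/top1.png",c["pixels"][:,:,::-1])
d=bot.read_camera("side"); cv2.imwrite("pics/side1.png",d["pixels"][:,:,::-1])
s=bot.read_state(); p,Rm=frame(s); print(s["time"],p,yawy(Rm),s["wrist_force"],s["q"])
P=cloud(d);z=P[...,2]; m=masks(d)['red']&(P[...,1]>-.2)
print(m.sum(), np.median(P[m],0))
for z in (.106,.098): print(rows([[.6130,-.0240,z]],[57.5]))
```

```text
2.2 [ 0.6131165  -0.02609664  0.24277787] 57.274999295503655 [-1.30528859  0.45280113 -0.77170739] [-8.28702542e-02  1.47368358e-01  1.72180513e+00 -4.68565772e-04
  1.28040891e+00 -1.08235743e+00]
321 [ 0.60730924 -0.03173364  0.12648407]
[[0.3, 2.3, 136.8, np.float64(-0.2), 100]]
[[0.2, 2.3, 144.8, np.float64(-0.2), 100]]
```

Run:
```python
from h import *
for i in range(3):
    c=bot.read_camera("top"); s=bot.read_state(); print(s["time"],s["tool_pos"],s["wrist_force"])
a=cv2.imread("pics/side1.png")[120:320,200:400]; cv2.imwrite("pics/side1c.png",cv2.resize(a,(600,600)))
```

```text
2.25 [ 0.61164886 -0.02537116  0.24488428] [-0.89556932 -0.54675979 -0.2323237 ]
2.3 [ 0.61123945 -0.02494675  0.2469086 ] [ 0.30346515 -0.35655701 -0.29066359]
2.35 [ 0.61122569 -0.02468087  0.24856922] [0.19353145 0.91277924 0.07402347]
```

View pics/side1c.png

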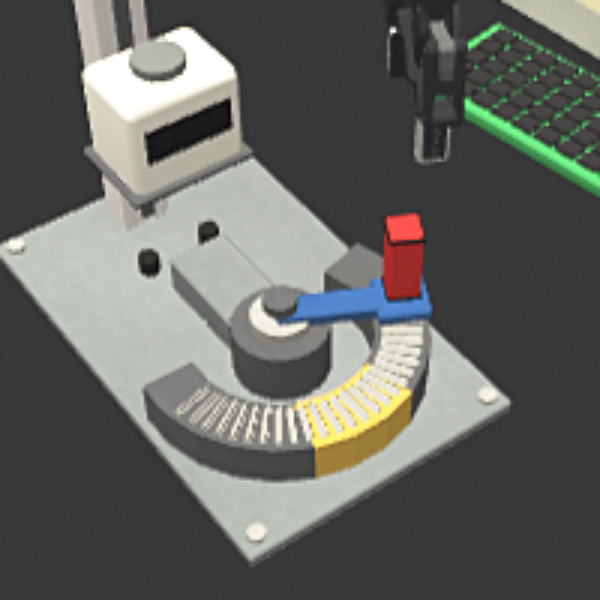

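The gripper is centred above the handle: crop (430,150) against the handle at (405,255). The handle estimates from both views agree within 3 mm. Next I descend and close.

Call:
{"op": "move_arm", "data": {"steps": [[0,1,35,0,100],[0,1,70,0,100],[0,1,100,0,100],[0,1,125,0,100],[0,1,140,0,100],[0,1,149,0,100],[0,1,149,0,100],[0,1,149,0,100],[0,1,149,0,0],[0,1,149,0,0],[0,1,149,0,0],[0,1,149,0,0],[0,1,149,0,0],[0,1,149,0,0],[0,1,149,0,0],[0,1,149,0,0]], "newtons": 60}}

```text
time: 3.95
tool_pos: [0.6137, -0.0227, 0.1011]
tcp_rot: [0.883, 3.013, 0.004]
wrist_force: [2.3, 4.9, 1.5]
width: 0.293
```

Run:
```python
from h import *
d=bot.read_camera("side"); cv2.imwrite("pics/side2.png",cv2.resize(d["pixels"][120:320,200:400,::-1],(600,600)))
s=bot.read_state(); p,Rm=frame(s); print(s["time"],p,yawy(Rm),s["wrist_force"],s["torque"],s["width"])
```

```text
4.0 [ 0.61371996 -0.02266606  0.10110507] 57.34481305742407 [2.80854802 4.99510527 0.90558995] [ 0.3516174  -0.10269264 -0.17561351] 0.2979888662122581
```

View pics/side2.png

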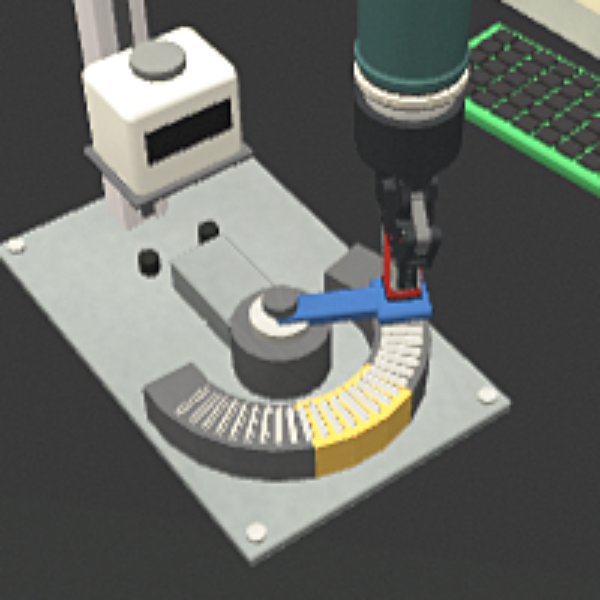

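Grip confirmed: 25 mm opening against the 26 mm block. I'll refine the hub centre before turning.

Run:
```python
from h import *
for n,box in(("top",(235,215,300,270)),("side",(275,210,312,240))):
    c=dict(np.load(f"{n}0.npz")); P=cloud(c); z=P[...,2]
    x0,y0,x1,y1=box
    h=cv2.cvtColor(c["pixels"],cv2.COLOR_RGB2HSV)
    sub=np.zeros((480,640),bool); sub[y0:y1,x0:x1]=True
    a=c["pixels"][y0:y1,x0:x1,::-1]; cv2.imwrite(f"pics/hub_{n}.png",cv2.resize(a,None,fx=9,fy=9,interpolation=0))
    for lo,hi in((.05,.072),(.072,.0815),(.083,.095)):
        m=sub&(z>lo)&(z<hi)
        if m.sum()>20:
            q=P[m]; print(n,lo,m.sum(),q.mean(0).round(4),q.min(0).round(3),q.max(0).round(3))
    # plate yaw
c=dict(np.load("top0.npz")); P=cloud(c)
m=((P[...,2]>.006)&(P[...,2]<.018)).astype(np.uint8)
cnt,_=cv2.findContours(cv2.morphologyEx(m,cv2.MORPH_CLOSE,np.ones((5,5))),0,2); k=max(cnt,key=cv2.contourArea)
w=np.array([onz(c,*q[0],.012)[:2]*1000 for q in k],np.float32)
print(cv2.minAreaRect(w))
# head top
m=(abs(P[...,2]-.2225)<.004)&(P[...,1]>.1); q=(P[m][:,:2]*1000).astype(np.float32); print('head',cv2.minAreaRect(q),P[m][:,2].mean())
# yellow centroid
for n in("top","side"):
    c=dict(np.load(f"{n}0.npz"));P=cloud(c);m=masks(c)['yel']&(abs(P[...,2]-.05)<.004);print('yel',P[m].mean(0))
```

```text
top 0.05 892 [0.5299 0.0257 0.0621] [ 0.482 -0.039  0.05 ] [0.591 0.092 0.072]
top 0.072 455 [0.5568 0.0129 0.0765] [ 0.511 -0.03   0.072] [0.587 0.051 0.081]
top 0.083 165 [0.5349 0.0283 0.0897] [0.521 0.016 0.084] [0.549 0.041 0.093]
side 0.05 480 [0.5229 0.0186 0.0627] [ 0.493 -0.013  0.051] [0.605 0.065 0.072]
side 0.072 152 [0.5489 0.0129 0.0761] [ 0.512 -0.006  0.072] [0.577 0.044 0.081]
side 0.083 94 [0.5322 0.0252 0.088 ] [0.519 0.013 0.083] [0.546 0.039 0.091]
((900.8528442382812, -417.34423828125), (217.3590087890625, 292.3568115234375), 11.449797630310059)
head ((553.769775390625, 212.59756469726562), (103.704345703125, 44.60703659057617), 84.50220489501953) 0.22247144691087908
yel [ 0.52286115 -0.06628846  0.04996122]
yel [ 0.51784837 -0.07413265  0.04862223]
```

View pics/hub_top.png

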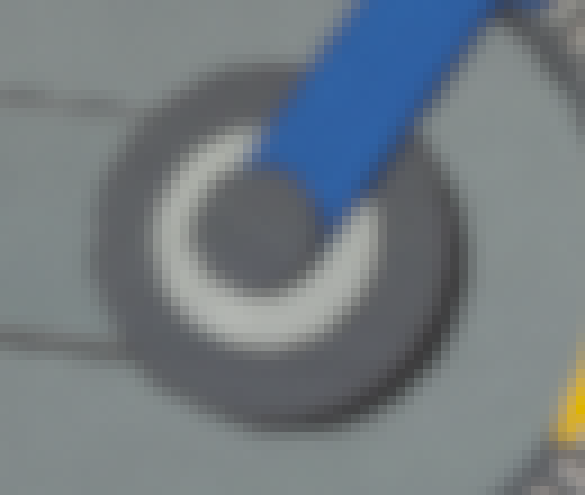

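View pics/hub_side.png

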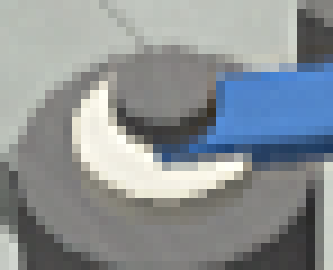

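The hub cap centre in the top crop is about (260,228), i.e. pixel (264,240.3), which puts the hub near (0.5335, 0.0275). With the grip position this gives radius 94.6 mm and crank about 2.41, which matches the head height. Next I take up the load and lift.

Call:
{"op": "move_arm", "data": {"steps": [[0,1,0,0,0],[0,2,0,0,0],[0,3,0,0,0],[0,3,0,0,0],[0,3,-2,0,0],[0,3,-4,0,0],[0,3,-6,0,0],[0,3,-8,0,0],[0,3,-10,0,0],[0,3,-12,0,0],[0,3,-14,0,0],[0,3,-14,0,0],[0,3,-14,0,0]], "newtons": 70}}

```text
time: 5.3
tool_pos: [0.6137, -0.0224, 0.1133]
tcp_rot: [-0.883, -3.014, 0.003]
wrist_force: [2.2, -5.2, -5.8]
width: 0.292
```

Run:
```python
from h import *
s=bot.read_state(); p,Rm=frame(s); print(s["time"],p,yawy(Rm),s["wrist_force"],s["torque"],s["width"])
print('local F',Rm.T@s["wrist_force"])
# arc rows from here; cmd pose
hub=np.array([.5337,.0278]); th0=np.arctan2(p[1]-hub[1],p[0]-hub[0]); r=np.hypot(*(p[:2]-hub)); print(r,np.degrees(th0), 'crank',th0+.097+2.88)
```

```text
5.3 [ 0.61366176 -0.02244309  0.11325601] 57.35964782036744 [ 2.1530863  -5.15052857 -5.78010909] [-0.75677219 -0.5101541  -0.19074158] 0.2921984485025373
local F [-4.59221489 -3.16584421  5.78466758]
0.0944364894708372 -32.14274724000043 crank 2.416003230025672
```

Run:
```python
from h import *
h=np.array([94.4,-1.4])
for f in [1,3,6,9,12,15,18,21,24,26,27,27]:
    a=np.radians(f); M=np.array([[np.cos(a),-np.sin(a)],[np.sin(a),np.cos(a)]]); print(f,(h-M@h).round(1))
```

```text
1 [-0.  -1.6]
3 [ 0.1 -4.9]
6 [ 0.4 -9.9]
9 [  0.9 -14.8]
12 [  1.8 -19.7]
15 [  2.9 -24.5]
18 [  4.2 -29.2]
21 [  5.8 -33.9]
24 [  7.6 -38.5]
26 [  8.9 -41.5]
27 [  9.7 -43. ]
27 [  9.7 -43. ]
```

Call:
{"op": "move_arm", "data": {"steps": [[0,-1.6,0,1,0],[0.1,-4.9,0,3,0],[0.4,-9.9,0,6,0],[0.9,-14.8,0,9,0],[1.8,-19.7,0,12,0],[2.9,-24.5,0,15,0],[4.2,-29.2,0,18,0],[5.8,-33.9,0,21,0],[7.6,-38.5,0,24,0],[8.9,-41.5,0,26,0],[9.7,-43,0,27,0],[9.7,-43,0,27,0]]}}

```text
time: 6.5
tool_pos: [0.5818, -0.0526, 0.1134]
tcp_rot: [-1.562, -2.724, 0.002]
wrist_force: [-0.0, -3.3, -7.0]
width: 0.296
```

Run:
```python
from h import *
s=bot.read_state(); p,Rm=frame(s); print(s["time"],p,yawy(Rm),s["torque"],s["width"])
print('local F',Rm.T@s["wrist_force"])
hub=np.array([.5337,.0278]); th0=np.arctan2(p[1]-hub[1],p[0]-hub[0]); r=np.hypot(*(p[:2]-hub)); print(r,np.degrees(th0), 'crank',th0+.097+2.88)
d=bot.read_camera("side"); cv2.imwrite("pics/side3.png",cv2.resize(d["pixels"][120:320,200:400,::-1],(600,600)))
```

```text
6.5 [ 0.58178976 -0.05264881  0.11340269] 30.343812387157712 [-0.58045234 -0.17424239 -0.34641442] 0.29584464297758534
local F [-2.85191755 -1.6800887   6.95470276]
0.09372638815775923 -59.130348510995205 crank 1.944980730631407
```

View pics/side3.png

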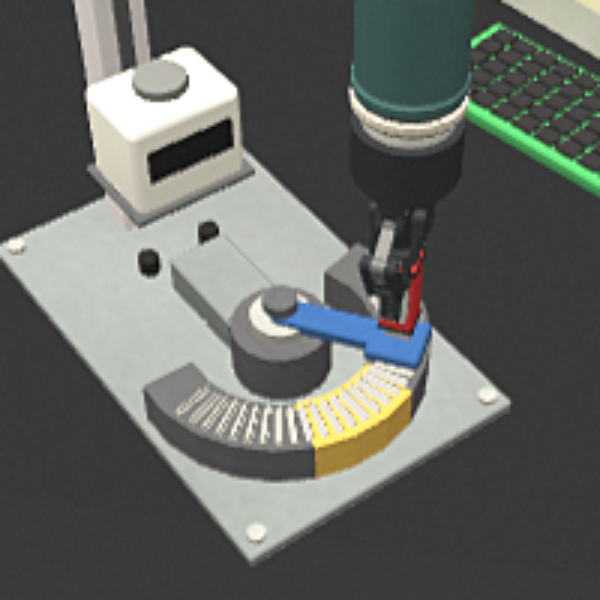

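The handle (crop (405,290)) is turning with the crank and the head has sunk. I'll continue 35° into the yellow.

Run:
```python
from h import *
h=np.array([94.4,-1.2])
for f in [1,3,6,9,12,15,18,21,24,27,30,33,35,36]:
    a=np.radians(f); M=np.array([[np.cos(a),-np.sin(a)],[np.sin(a),np.cos(a)]]); print(f,(h-M@h).round(1))
```

```text
1 [-0.  -1.6]
3 [ 0.1 -4.9]
6 [ 0.4 -9.9]
9 [  1.  -14.8]
12 [  1.8 -19.7]
15 [  2.9 -24.5]
18 [  4.2 -29.2]
21 [  5.8 -33.9]
24 [  7.7 -38.5]
27 [  9.7 -43. ]
30 [ 12.  -47.4]
33 [ 14.6 -51.6]
35 [ 16.4 -54.4]
36 [ 17.3 -55.7]
```

Call:
{"op": "move_arm", "data": {"steps": [[0,-1.6,0,1,0],[0.1,-4.9,0,3,0],[0.4,-9.9,0,6,0],[1,-14.8,0,9,0],[1.8,-19.7,0,12,0],[2.9,-24.5,0,15,0],[4.2,-29.2,0,18,0],[5.8,-33.9,0,21,0],[7.7,-38.5,0,24,0],[9.7,-43,0,27,0],[12,-47.4,0,30,0],[14.6,-51.6,0,33,0],[16.4,-54.4,0,35,0],[17.3,-55.7,0,36,0],[17.3,-55.7,0,36,0]]}}

```text
time: 8.05
tool_pos: [0.5252, -0.0647, 0.114]
tcp_rot: [-2.327, -2.108, -0.0]
wrist_force: [-1.9, 2.7, -5.4]
width: 0.298
```

Run:
```python
from h import *
s=bot.read_state(); p,Rm=frame(s); print(s["time"],p,yawy(Rm),s["torque"],s["width"])
print('local F',Rm.T@s["wrist_force"])
hub=np.array([.5337,.0278]); th0=np.arctan2(p[1]-hub[1],p[0]-hub[0]); r=np.hypot(*(p[:2]-hub)); print(r,np.degrees(th0), 'crank',th0+.097+2.88)
d=bot.read_camera("side"); cv2.imwrite("pics/side4.png",cv2.resize(d["pixels"][120:320,200:400,::-1],(600,600)))
```

```text
8.05 [ 0.52522784 -0.06470106  0.11398801] -5.6405821984091125 [ 0.12748033  0.0840433  -0.42876894] 0.2976388862867201
local F [ 2.45864718 -2.11138215  5.40336899]
0.09288823383180989 -95.2331138185653 crank 1.3148686069395257
```

View pics/side4.png

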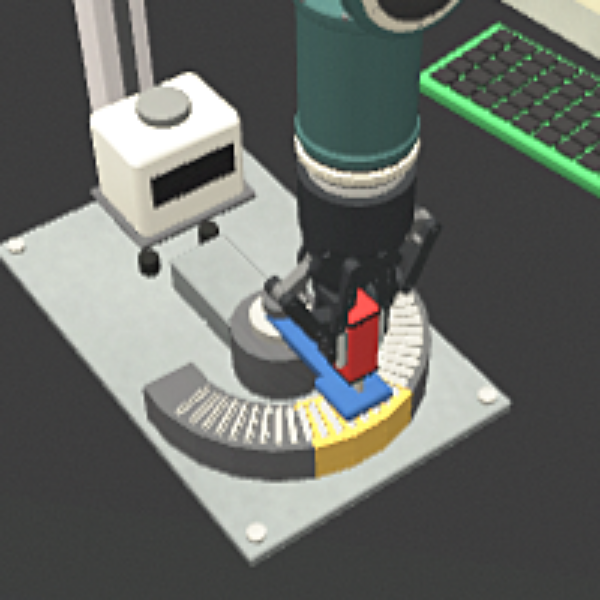

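The arm sits over the yellow stretch (crop (355,395)), crank about 1.31. Now I lower the pawl, ease back onto a tooth and open.

Call:
{"op": "move_arm", "data": {"steps": [[0,0,2,0,0],[0,0,4,0,0],[0,0,6,0,0],[0,0,8,0,0],[0,0,10,0,0],[0,0,12,0,0],[0,0,13,0,0],[0,-2,13,1,0],[0.1,-4,13,2,0],[0.2,-6,13,3,0],[0.2,-6,13,3,0],[0.2,-6,13,3,0]]}}

```text
time: 9.3
tool_pos: [0.5206, -0.0642, 0.1015]
tcp_rot: [-2.382, -2.048, -0.002]
wrist_force: [0.3, 4.6, -4.4]
width: 0.293
```

Run:
```python
from h import *
s=bot.read_state(); p,Rm=frame(s); print(s["time"],p,yawy(Rm),s["torque"],s["width"])
print('local F',Rm.T@s["wrist_force"])
hub=np.array([.5337,.0278]); th0=np.arctan2(p[1]-hub[1],p[0]-hub[0]); r=np.hypot(*(p[:2]-hub)); print(r,np.degrees(th0), 'crank',th0+.097+2.88)
```

```text
9.3 [ 0.52061987 -0.06420638  0.10152981] -8.624305986504393 [ 0.73026366  0.24669611 -0.16433044] 0.2931386682183928
local F [ 4.59387146 -0.41105276  4.3717818 ]
0.09293150002501024 -98.09126102535194 crank 1.2649845276744196
```

Call:
{"op": "move_arm", "data": {"steps": [[0,-1,1,0,0],[0,-1,2,0,0],[0,-1,2,0,0],[0,-1,2,0,60],[0,-1,2,0,100],[0,-1,2,0,100],[0,-1,2,0,100],[0,-1,2,0,100],[0,-1,2,0,100],[0,-1,2,0,100],[0,-1,2,0,100],[0,-1,2,0,100]]}}

```text
time: 10.5
tool_pos: [0.519, -0.0647, 0.0992]
tcp_rot: [-2.382, -2.048, 0.0]
wrist_force: [-0.7, 0.4, -0.0]
width: 1.002
```

Run:
```python
from h import *
s=bot.read_state(); p,Rm=frame(s); print(s["time"],p,yawy(Rm),s["torque"],s["width"])
print('local F',Rm.T@s["wrist_force"])
d=bot.read_camera("side"); cv2.imwrite("pics/side5.png",cv2.resize(d["pixels"][120:320,200:400,::-1],(600,600)))
P=cloud(d); m=masks(d); q=P[m['red']&(P[...,1]>-.2)]; print('red',len(q),np.median(q,0),np.percentile(q,[5,95],axis=0))
hm=(d["pixels"].min(-1)>200)
```

```text
10.5 [ 0.51896512 -0.06471562  0.09923306] -8.62493420465658 [ 0.03676043 -0.03299262  0.04935805] 1.0022097542314377
local F [ 0.32523942 -0.73889239  0.01863708]
red 365 [ 0.5121473  -0.07579263  0.12620378] [[ 0.50466601 -0.08074811  0.09095272]
 [ 0.52762762 -0.05846506  0.15022529]]
```

View pics/side5.png

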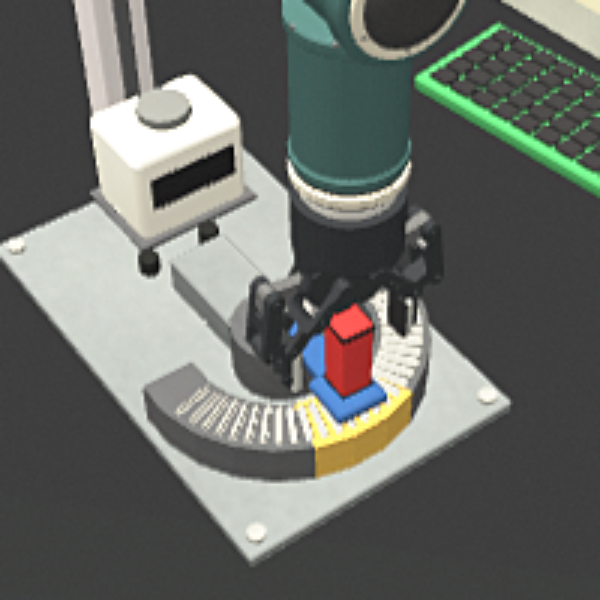

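The handle stands free: top at z = 0.150 (pawl down), in the yellow at crop (350,355), jaws fully open with zero force. I take a fresh hold, 2 mm further out.

Call:
{"op": "move_arm", "data": {"steps": [[-1,0,0,0,100],[-2,0,0,0,100],[-2,0,0,0,0],[-2,0,0,0,0],[-2,0,0,0,0],[-2,0,0,0,0],[-2,0,0,0,0],[-2,0,0,0,0],[-2,0,0,0,0],[-2,0,0,0,0]], "newtons": 70}}

```text
time: 11.55
tool_pos: [0.52, -0.0669, 0.0997]
tcp_rot: [2.381, 2.046, 0.003]
wrist_force: [6.3, -0.4, -0.6]
width: 0.3
```

Run:
```python
from h import *
s=bot.read_state(); p,Rm=frame(s); print(s["time"],p,yawy(Rm),s["torque"],s["width"])
print('local F',Rm.T@s["wrist_force"])
hub=np.array([.5337,.0278]); th0=np.arctan2(p[1]-hub[1],p[0]-hub[0]); r=np.hypot(*(p[:2]-hub)); print(r,np.degrees(th0), 'crank',th0+.097+2.88)
```

```text
11.55 [ 0.52003897 -0.06688903  0.09973909] -8.653106719528346 [-0.06512774 -0.2303174  -0.20598932] 0.29962835303567115
local F [0.53011733 6.28872599 0.66149205]
0.0956694127901472 -98.20956169272223 crank 1.2629197915215014
```

Call:
{"op": "move_arm", "data": {"steps": [[0,1,0,0,0],[0,2,0,0,0],[0,3,0,0,0],[0,3,0,0,0],[0,3,-2,0,0],[0,3,-4,0,0],[0,3,-6,0,0],[0,3,-8,0,0],[0,3,-10,0,0],[0,3,-12,0,0],[0,3,-14,0,0],[0,3,-14,0,0],[0,3,-14,0,0]]}}

```text
time: 12.85
tool_pos: [0.5204, -0.0669, 0.1128]
tcp_rot: [-2.38, -2.047, 0.003]
wrist_force: [-4.9, -0.0, -6.2]
width: 0.296
```

Run:
```python
from h import *
s=bot.read_state(); p,Rm=frame(s); print(s["time"],p,yawy(Rm),s["torque"],s["width"])
print('local F',Rm.T@s["wrist_force"])
hub=np.array([.5337,.0278]); th0=np.arctan2(p[1]-hub[1],p[0]-hub[0]); r=np.hypot(*(p[:2]-hub)); print(r,np.degrees(th0), 'crank',th0+.097+2.88)
print('hub in tool',Rm.T@np.array([*(hub-p[:2]),0])*1000)
h=np.array([94.9,-.8])
for f in [1,3,6,9,12,15,18,21,24,27,30,33,35,36]:
    a=np.radians(f); M=np.array([[np.cos(a),-np.sin(a)],[np.sin(a),np.cos(a)]]); print(f,(h-M@h).round(1))
```

```text
12.85 [ 0.52044238 -0.06692553  0.11281078] -8.594847341582389 [0.09176584 0.66215894 0.00319008] 0.2958341052556396
local F [-0.77036702 -4.80634079  6.19017422]
0.0956487895883446 -97.96726451438495 crank 1.2671486750517789
hub in tool [ 9.56430516e+01 -1.04765363e+00 -7.55973356e-03]
1 [ 0.  -1.7]
3 [ 0.1 -5. ]
6 [ 0.4 -9.9]
9 [  1.  -14.9]
12 [  1.9 -19.7]
15 [  3.  -24.6]
18 [  4.4 -29.4]
21 [  6.  -34.1]
24 [  7.9 -38.7]
27 [ 10.  -43.2]
30 [ 12.3 -47.6]
33 [ 14.9 -51.8]
35 [ 16.7 -54.6]
36 [ 17.7 -55.9]
```

Lifted, holding 4.8 N of load. Now I let it back 36°.

Call:
{"op": "move_arm", "data": {"steps": [[0,-1.7,0,1,0],[0.1,-5,0,3,0],[0.4,-9.9,0,6,0],[1,-14.9,0,9,0],[1.9,-19.7,0,12,0],[3,-24.6,0,15,0],[4.4,-29.4,0,18,0],[6,-34.1,0,21,0],[7.9,-38.7,0,24,0],[10,-43.2,0,27,0],[12.3,-47.6,0,30,0],[14.9,-51.8,0,33,0],[16.7,-54.6,0,35,0],[17.7,-55.9,0,36,0],[17.7,-55.9,0,36,0]]}}

```text
time: 14.35
tool_pos: [0.4673, -0.0401, 0.1126]
tcp_rot: [-2.896, -1.211, 0.004]
wrist_force: [-6.2, 3.8, -6.2]
width: 0.295
```

Run:
```python
from h import *
s=bot.read_state(); p,Rm=frame(s); print(s["time"],p,yawy(Rm),s["torque"],s["width"],s["q"])
print('local F',Rm.T@s["wrist_force"])
hub=np.array([.5337,.0278]); th0=np.arctan2(p[1]-hub[1],p[0]-hub[0]); r=np.hypot(*(p[:2]-hub)); print(r,np.degrees(th0), 'crank',th0+.097+2.88)
print('hub in tool',Rm.T@np.array([*(hub-p[:2]),0])*1000)
d=bot.read_camera("side"); cv2.imwrite("pics/side6.png",cv2.resize(d["pixels"][120:320,200:400,::-1],(600,600)))
```

```text
14.35 [ 0.46727553 -0.04009049  0.11262732] -44.620141903095785 [0.50939469 0.73912032 0.09741624] 0.2948531114093393 [-1.39592986e-01 -1.66685178e-02  2.15051621e+00  1.41253693e-03
  1.01121486e+00  6.38421567e-01]
local F [-1.6548287  -7.00676199  6.2288541 ]
0.09498067566184638 -134.37464936568244 crank 0.6317199373559315
hub in tool [94.97974701 -0.40695551 -0.10389593]
```

View pics/side6.png

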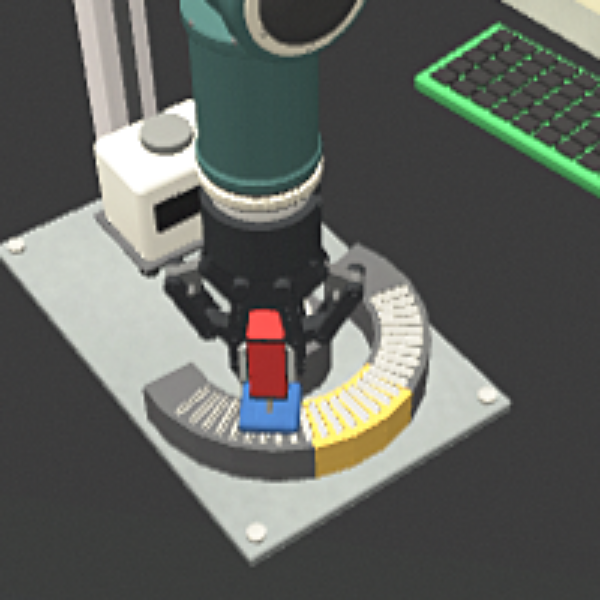

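The handle is still squarely held (crop (267,355)), crank about 0.63. The remaining 36°, slowing towards the stop:

Call:
{"op": "move_arm", "data": {"steps": [[0,-1.7,0,1,0],[0.1,-5,0,3,0],[0.4,-9.9,0,6,0],[1,-14.9,0,9,0],[1.9,-19.7,0,12,0],[3,-24.6,0,15,0],[4.4,-29.4,0,18,0],[6,-34.1,0,21,0],[7.9,-38.7,0,24,0],[10,-43.2,0,27,0],[11.5,-46.1,0,29,0],[13.1,-49,0,31,0],[14.9,-51.8,0,33,0],[15.8,-53.2,0,34,0],[16.7,-54.6,0,35,0],[17.7,-55.9,0,36,0],[17.7,-55.9,0,36,0],[17.7,-55.9,0,36,0]]}}

```text
time: 16.2
tool_pos: [0.4401, 0.0127, 0.1127]
tcp_rot: [-3.127, -0.257, 0.004]
wrist_force: [-5.8, 8.0, -6.9]
width: 0.298
```

Run:
```python
from h import *
s=bot.read_state(); p,Rm=frame(s); print(s["time"],p,yawy(Rm),s["torque"],s["width"])
print('local F',Rm.T@s["wrist_force"])
hub=np.array([.5337,.0278]); th0=np.arctan2(p[1]-hub[1],p[0]-hub[0]); r=np.hypot(*(p[:2]-hub)); print(r,np.degrees(th0), 'crank',th0+.097+2.88)
d=bot.read_camera("side"); cv2.imwrite("pics/side7.png",cv2.resize(d["pixels"][120:320,200:400,::-1],(600,600)))
```

```text
16.2 [0.44010227 0.01265158 0.11272167] -80.60274419153367 [1.06729454 0.72719865 0.32119433] 0.29842653538255476
local F [-4.37672461 -8.85525744  6.93488508]
0.09481565876575081 -170.80662424576772 crank -0.004137977305422869
```

View pics/side7.png

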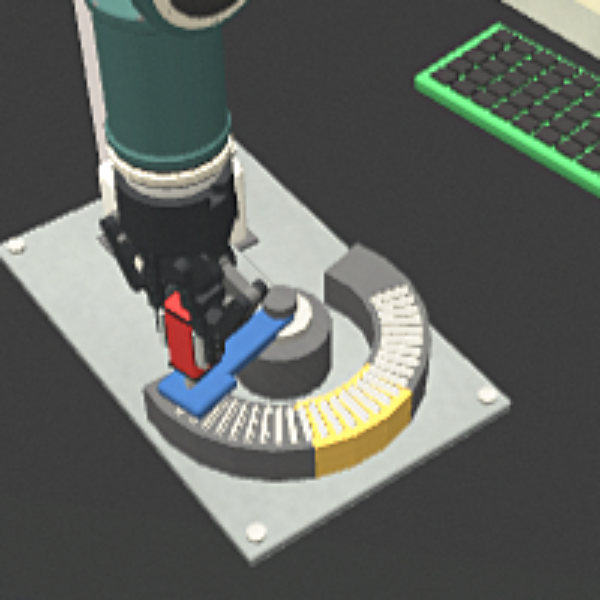

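The crank is nearly home, but the load still hangs on the tool (-8.9 N). I ease on to the stop.

Call:
{"op": "move_arm", "data": {"steps": [[0,-1,0,0.6,0],[0,-2,0,1.2,0],[0,-3,0,1.8,0],[0.1,-4,0,2.4,0],[0.1,-5,0,3,0],[0.1,-5,0,3,0],[0.1,-5,0,3,0]]}}

```text
time: 16.95
tool_pos: [0.4402, 0.0134, 0.1131]
tcp_rot: [3.13, 0.187, -0.003]
wrist_force: [-5.1, -8.7, -6.1]
width: 0.293
```

Run:
```python
from h import *
s=bot.read_state(); p,Rm=frame(s); print(s["time"],p,yawy(Rm),s["torque"],s["width"])
print('local F',Rm.T@s["wrist_force"])
hub=np.array([.5337,.0278]); th0=np.arctan2(p[1]-hub[1],p[0]-hub[0]); r=np.hypot(*(p[:2]-hub)); print(r,np.degrees(th0), 'crank',th0+.097+2.88)
```

```text
16.95 [0.44024844 0.01341887 0.11313262] -83.15009803660479 [-0.72878537  0.74190122  2.67368105] 0.29320090034444996
local F [-6.07334328  7.96021406  6.12858191]
0.09455162698233581 -171.25145867330525 crank -0.01190180269217711
```

The force reversed to +8 N, so the crank is on its stop. Lower the pawl, relax the twist and open.

Call:
{"op": "move_arm", "data": {"steps": [[0,0,2,-1,0],[0,0,4,-2,0],[0,0,6,-2,0],[0,0,8,-2,0],[0,0,10,-2,0],[0,0,12,-2,0],[0,0,14,-2,0],[0,0,15,-2,0],[0,0,15,-2,0],[0,0,15,-2,50],[0,0,15,-2,100],[0,0,15,-2,100],[0,0,15,-2,100],[0,0,15,-2,100],[0,0,15,-2,100]]}}

```text
time: 18.45
tool_pos: [0.4412, 0.0157, 0.0984]
tcp_rot: [-3.133, -0.229, -0.001]
wrist_force: [-0.3, 0.5, 0.2]
width: 1.002
```

Run:
```python
from h import *
s=bot.read_state(); p,Rm=frame(s); print(s["time"],p,yawy(Rm),s["torque"],s["width"])
print('local F',Rm.T@s["wrist_force"])
d=bot.read_camera("side"); cv2.imwrite("pics/side8.png",cv2.resize(d["pixels"][120:320,200:400,::-1],(600,600)))
```

```text
18.45 [0.44121419 0.01568121 0.09838817] -81.62144728219508 [ 0.00605158 -0.05139951 -0.02416368] 1.0021747448352372
local F [-0.17348827 -0.53901519 -0.23194696]
```

View pics/side8.png

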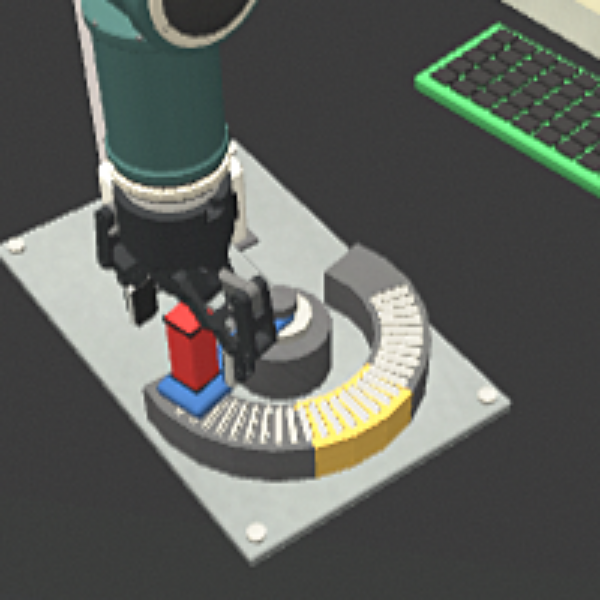

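The handle is free at crop (190,350) between open jaws, with near-zero force. I go straight up and back so that I can check.

Call:
{"op": "move_arm", "data": {"steps": [[0,0,-20,0,100],[0,0,-50,0,100],[0,0,-90,0,100],[0,0,-130,0,100],[0,0,-170,0,100],[0,0,-210,0,100],[0,35,-230,0,100],[0,75,-230,0,100],[0,115,-230,0,100],[0,155,-230,0,100],[0,180,-230,0,100],[0,180,-230,0,100],[0,180,-230,0,100],[0,180,-230,0,100]]}}

```text
time: 19.9
tool_pos: [0.4671, -0.1617, 0.3281]
tcp_rot: [-3.132, -0.23, 0.0]
wrist_force: [0.1, 0.9, 0.5]
width: 0.999
```

Run:
```python
from h import *
s=bot.read_state(); print(s["time"],s["tool_pos"],s["wrist_force"],s["width"])
for n in("side","top"):
    d=bot.read_camera(n); cv2.imwrite(f"pics/{n}9.png",d["pixels"][:,:,::-1])
    P=cloud(d); m=masks(d)['red']&(P[...,1]>-.2); q=P[m]; t=q[abs(q[:,2]-.15)<.008]
    print(n,'handle top',len(t),t.mean(0).round(4) if len(t) else '')
    w=(d["pixels"].min(-1)>150)&(abs(P[...,0]-.548)<.06)&(abs(P[...,1]-.18)<.06); print('head top z',np.percentile(P[w][:,2],[50,90]) if w.any() else '')
    d0=dict(np.load(f"{n}0.npz")); print('bystander pixel change',(np.abs(d["pixels"][:,400:].astype(int)-d0["pixels"][:,400:])>40).any(-1).sum())
```

```text
19.9 [ 0.46705688 -0.16168642  0.32811755] [0.07384468 0.89980806 0.54631299] 0.9985713999440212
side handle top 120 [0.4392 0.0109 0.148 ]
head top z [0.11184778 0.25338053]
bystander pixel change 0
top handle top 215 [0.441  0.0136 0.1497]
head top z [0.11421497 0.11640161]
bystander pixel change 29757
```

View pics/side9.png

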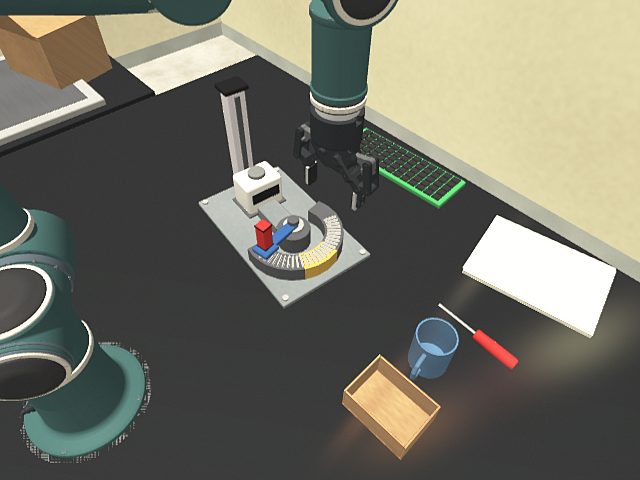

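View pics/top9.png

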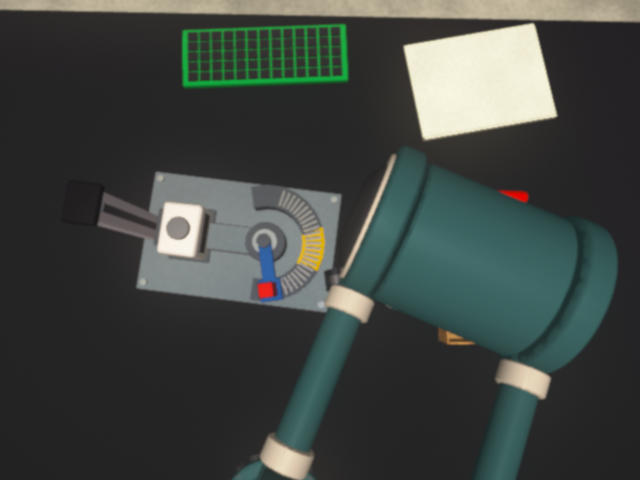

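Run:
```python
from h import *
d=bot.read_camera("top"); P=cloud(d); print(P[224:233,174:183].reshape(-1,3).mean(0))
s=bot.read_state(); print(s["time"],s["joint_vel"].round(3) if hasattr(s["joint_vel"],'round') else s["joint_vel"])
```

```text
[0.54948847 0.18094579 0.12667764]
20.05 [-0.001 -0.001 -0.002 -0.002 -0.001  0.   ]
```

Head top is at 0.1267 m (home is 0.126), handle top at 0.150 m (pawl down), and the robot is clear. I'm handing in.

```bash
python3 -c "
from workcell import bot
print(bot.finish_job())"
```

```text
the job is handed in; nothing more can be done
None
```

The sensor head is down and fully home with the pawl dropped. I handed the job in at about 20 s of the 58 s limit; it reports no verdict.

**What I did**
- **First hold:** I pinched the handle, took up the load and lifted the pawl about 12 mm. I let the crank back at about 50 mm/s at the handle, from 2.41 to about 1.26 rad, inside the yellow stretch. There I dropped the pawl and opened the jaws.
- **Second hold:** I gripped again, lifted, and let the crank back to its stop. The force on the tool reversed there. I dropped the pawl, opened the jaws and moved the arm clear.

**Last checks**
- **Head:** its top is at 126.7 mm, against 126 mm when home.
- **Crank:** about -0.01 rad from the camera image, which is zero within the measuring error.
- **Pawl:** the handle top is at about 150 mm, so it is down.
- **Robot:** the wrist force is near zero and the arm is clear of everything.
- **Bystanders:** the side view shows no pixel change around them. In the top view the arm hid most of them, so that comparison told me nothing.
- **Disagreements:** my first reading of the hub was 2–3 mm off, and I corrected it before turning the crank. An automatic head-height check picked up the wrong surfaces (112–116 mm), so I measured the cap on top of the head directly.

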